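# Seat the proud tube in the block heater and start it

### The arm

A 6-joint arm with a two-finger parallel gripper is mounted at the origin on the work surface. World frame = base frame: x ahead of the robot, y to its left, z up, the work surface at z = 0. Lengths are in m, angles in rad, forces in N, time in s.
With the tool pointing down it reaches from about 0.3 to 0.75 m from the base axis. Payload 8.5 kg.
Tool frame: the origin (TCP) lies midway between the tips of the shut fingers; the grasp point (between the pads) lies manip.tcp_to_grasp behind it (manip.tcp_to_grasp is the distance from the TCP to the grasp point, in m); z points along the fingers, y is the direction in which the jaws open and shut (so a half turn about z gives the same grasp; the last joint's range is limited). The gripper opens to 88 mm and grips with 3 to 60 N. Pads are 18 mm wide; open, the fingers measure 123 mm over their backs; the gripper's body (75 mm by 187 mm) begins 45 mm behind the grasp point.
Start: joints at [-1.52, 0.381, 1.297, -0, 1.464, -0.215], TCP at [0.144, -0.531, 0.239] pointing down, gripper open.
Joint ranges: [-3.11, 3.11], [-0.89, 2.33], [0.22, 2.48], [-1.42, 4.56], [0.17, 2.85], [-2.88, 2.88]. Speed limits (rad/s): [2.39, 2.39, 3.14, 3.14, 3.14, 3.14].

### API

Orientations are given as a 3x3 rotation matrix whose columns are the frame's x, y, z axes.
In Python, from plant import telemetry, get_image, job, look_for, place_of, manip gives the robot as it stands.
- The arm moves only by the tool servo_tool, never from a script. Its argument "plan" is text: rows parted by semicolons, each of 7 numbers parted by spaces: the shift along the tool's x, y, z in cm, then the turn, a rotation vector about the tool's x, y, z in degrees, then the opening, from 0 (shut) to 1 (fully open). In form: tx ty tz wx wy wz fingers; .... A call has 1 to 8 rows; each row is the pose to reach, as a shift and turn from the pose commanded when the call began, along the tool's axes at that moment; what a row does not reach only later rows make up. A row lasts 1/12 s, in which the tool goes at most 41.7 mm and 7.16 degrees, less where a joint would pass 70% of its speed; a pose out of reach is approached as far as the arm can. A call with a gripper value outside its range is refused whole. The fingers move at their own pace and stop on an object; the grip force is fixed at half the most. Time passes only in rows, so rows that repeat a pose let the fingers close. It gives the time, the measured TCP pose, the force and the opening at its end, in the units of the state.
- telemetry.get_state(): the state, without advancing time (a new reading comes with each control period).
- get_image(name): name is "scene" or "side" or "wrist"; returns a dict with "color" (420x560x3 uint8, red, green, blue), "fx", "fy", "cx", "cy" (pixels), "k1" (the pictures are not rectified: a ray, as slopes to the right and down, at radius r is drawn at 1 + k1 r^2 times it, then the intrinsics apply), "world_from_camera" (4x4, takes a point from camera to world coordinates). Camera axes: x right, y down, z forward; pixel columns grow to the right and rows downward; lengths in m; the calibration is good to about 2 mm. A picture is of the moment at which its call begins. There is no depth.
- job.job_done(): hands the job in, once; it reports no verdict.
Trained networks look in a picture, given as the dict that the camera call returned (one of the last four; its "shot" number tells which), for a name from the list of things; names that differ only in an ending like _2 or _b are one class to them, and where a whole thing is asked for, a point or a joint stands for the part that bears it (a point fixed in the world has none). Each returns a list of dicts, best first, with "p" (0 to 1); they miss things now and then, are a little off and sometimes report something else, mostly with a low value. They report only what shows in the picture. A call takes as long as a camera call.
- look_for(picture, thing): "at" ([row, column] in pixels, amid what is visible of it).
- place_of(picture, thing): "at" ([row, column] in pixels: a listed point, or the origin of a listed thing).
The state is a dict: "clock": time; "joint_pos": joint angles; "qvel": joint speeds; "tau": joint torques, N m; "ee_pos": TCP position; "tcp_rot": TCP orientation; "wrist_force": force on the tool from outside, world axes, zero at the start; "ft_torque": the same for the moment, N m; "finger_gap": opening from 0.0 (shut) to 1.0 (fully open).
Only numpy, scipy, OpenCV 4.12 (cv2) and the standard library are available. Lean on these libraries where they do the work, as an engineer would, in place of code of your own. Each camera call takes 0.05 s, during which the arm holds its last target.

### The job

One tube in the dry block heater is standing proud of the rest: with your fingertips gently press it straight down by its cap until it is fully home, level with the others, then press the large oblong start key on the heater's panel right down and let it go. Do not pick anything up, do not touch the other tubes, do not press the small square keys, leave everything else on the bench where it is, and finish with the hand clear.

Things in the scene. Friction and masses are not known exactly. Their poses are not given: they have to be found in the camera images.
- heater: White dry block heater, fixed, 260 deep (x) x 200 wide (y) mm. Origin: centre of its underside. At yaw 0 its key panel faces -x, the robot: the front 85 mm slopes 10 degrees. Behind it the casing is 88 mm high and carries an aluminium block, 116 x 148 mm, top at 94 mm, centred at x +37 mm, with 3 rows (x) of 4 wells (y) at 36 mm pitch; eight hold tubes, four are empty.
- proud_tube: Clear 5 ml tube, white screw cap 20 mm across, 13 mm high. Origin: centre of the cap's top face. Stands upright in any of the eight used wells, 10 to 16 mm higher than the seven others. Pushed down, it slides against a steady 3 N and stops dead when home, cap top 115 mm above the bench like the others; it stays where it is left.
- start_key (a joint): Travel of the heater's start key along the panel's normal (m): 0 up, 0.004 fully down; a spring returns it. It needs about 1.5 N to start moving and 3.5 N to be fully down.
- start_key_top (a point): Centre of the top face of the start key: the large oblong grey key at the right-hand end of the panel as the robot sees it (-y at yaw 0), 20 (x) x 40 (y) mm, with a small dark triangle on it, standing 7 mm above the panel. z is the panel's outward normal (tilted 10 degrees towards the front). At heater x -92, y -58, z 71 mm.
- up_key: Small square key (up), 12 x 12 mm, grey, 4 mm above the panel, heater x -111, y 3 mm. Origin: centre of its top. Not to be pressed.
- down_key: Small square key (down), 12 x 12 mm, grey, 4 mm above the panel, heater x -111, y 36 mm. Origin: centre of its top. Not to be pressed.
- mode_key: Small square key (mode), 12 x 12 mm, grey, 4 mm above the panel, heater x -111, y 69 mm. Origin: centre of its top. Not to be pressed.
- tube_1: One of the seven tubes already seated in the block, same make as the proud one. Origin: centre of its cap's top face, 115 mm above the bench. Leave alone.
- tube_2: One of the seven tubes already seated in the block, same make as the proud one. Origin: centre of its cap's top face, 115 mm above the bench. Leave alone.
- tube_3: One of the seven tubes already seated in the block, same make as the proud one. Origin: centre of its cap's top face, 115 mm above the bench. Leave alone.
- tube_4: One of the seven tubes already seated in the block, same make as the proud one. Origin: centre of its cap's top face, 115 mm above the bench. Leave alone.
- tube_5: One of the seven tubes already seated in the block, same make as the proud one. Origin: centre of its cap's top face, 115 mm above the bench. Leave alone.
- tube_6: One of the seven tubes already seated in the block, same make as the proud one. Origin: centre of its cap's top face, 115 mm above the bench. Leave alone.
- tube_7: One of the seven tubes already seated in the block, same make as the proud one. Origin: centre of its cap's top face, 115 mm above the bench. Leave alone.
- reagent_bottle: Closed amber bottle standing on the bench, 56 mm across, 110 mm high. Origin: centre of its underside. Bystander.
- beaker: Glass beaker standing on the bench, 72 mm across, 85 mm high. Origin: centre of its underside. Bystander.
- spare_tube: A spare 5 ml screw-cap tube lying on the bench, 66 mm long, 20 mm across the cap. Origin: below its middle, x along it. Bystander.
- pipette: Hand pipette lying on the bench, 250 mm long, about 27 mm high. Origin: under its middle, x along it. Bystander.
- marker_pen: Marker pen lying on the bench, 135 mm long, 12 mm thick. Origin: under its middle, x along it. Bystander.
- timer: Flat bench timer, 58 x 70 x 16 mm. Origin: centre of its underside. Bystander.
- strip_rack: Low purple rack with 96 small holes, 85 x 127 x 24 mm. Origin: centre of its underside. Bystander.

How it is judged:
By the outcome, as a careful person would: the job done as asked, in the order asked, and still so for the second after the job is handed in, with the robot touching nothing.
It also fails if it takes over 35 s, if anything falls off the work surface, if the arm or the gripper's body presses on something with over 40 N, if the wrist force passes 120 N, or if a joint passes its speed limit or range.

## Working session

There is one attempt and no reset: what is moved stays moved. The work goes in short steps, Python scripts to look and compute and a tool call to move; the robot and the scene stay as the last step left them, time stands still between calls to the robot, and variables do not carry over. Pictures are saved under pics/ and viewed, and the job is handed in when it is done.

Besides the shell and the picture viewer there is one more tool, called in YAML: its name, and indented under it one key for each argument. servo_tool: Moves the arm, as the interface text tells. Its arguments: {"type":"object","properties":{"plan":{"type":"string"}},"required":["plan"]}

```bash
mkdir -p pics; ls; cat > h.py <<'E'
import numpy as np, cv2
from plant import telemetry, get_image, job, look_for, place_of, manip
def save(im,n): cv2.imwrite('pics/'+n+'.png',im['color'][:,:,::-1])
def K(im): return np.array([[im['fx'],0,im['cx']],[0,im['fy'],im['cy']],[0,0,1.]])
def D(im): return np.array([im['k1'],0,0,0.])
def ray(im,at):
    p=cv2.undistortPoints(np.array([[[at[1],at[0]]]],float),K(im),D(im))[0,0]
    T=np.array(im['world_from_camera']); return T[:3,3],T[:3,:3]@np.array([p[0],p[1],1])
def onz(im,at,z):
    o,d=ray(im,at); return o+d*(z-o[2])/d[2]
def proj(im,P):
    T=np.linalg.inv(np.array(im['world_from_camera']))
    r=cv2.projectPoints(np.array(P,float).reshape(-1,3),cv2.Rodrigues(T[:3,:3])[0],T[:3,3],K(im),D(im))[0][:,0]
    return r[:,::-1]
E
python3 - <<'E'
from h import *
print(telemetry.get_state(), manip.tcp_to_grasp)
for n in ['scene','side','wrist']:
    im=get_image(n); save(im,n+'0')
    for t in ['heater','proud_tube','start_key_top','tube_1','up_key','mode_key']:
        print(n,t,[(np.round(r['at']),round(r['p'],2)) for r in place_of(im,t)[:9]])
E
```

```text
pics
{'clock': 0.0, 'joint_pos': array([-1.52026970e+00,  3.81181226e-01,  1.29826211e+00, -7.45318055e-06,
        1.46360081e+00, -2.15284356e-01]), 'qvel': array([-3.54399694e-04, -1.22589136e-03,  4.26599013e-05, -3.42599232e-04,
       -3.60805915e-04,  1.91447613e-03]), 'tau': array([ 1.09896933e-03, -4.37925231e+01, -2.24558240e+01,  7.13525922e-02,
        3.52833176e-02, -1.36751828e-04]), 'ee_pos': array([ 0.14446998, -0.5303908 ,  0.23814525]), 'tcp_rot': array([[ 9.64879581e-01,  2.62692574e-01, -8.07085435e-05],
       [ 2.62692412e-01, -9.64878540e-01,  1.44926148e-03],
       [ 3.02836288e-04, -1.41956433e-03, -9.99998947e-01]]), 'wrist_force': array([-0.14971965,  0.14132559, -0.69188749]), 'ft_torque': array([ 0.00891994, -0.01468007, -0.04854458]), 'finger_gap': 1.0021956456135817} 0.0187
scene heater [(array([247., 296.]), 0.85), (array([302., 442.]), 0.25)]
scene proud_tube [(array([230., 302.]), 0.41)]
scene start_key_top [(array([208., 279.]), 0.55)]
scene tube_1 [(array([181., 169.]), 0.68), (array([222., 275.]), 0.65), (array([228., 316.]), 0.65), (array([235., 288.]), 0.64), (array([216., 292.]), 0.62), (array([210., 276.]), 0.45), (array([218., 319.]), 0.44), (array([228., 307.]), 0.41)]
scene up_key [(array([210., 107.]), 0.71), (array([250., 298.]), 0.16)]
scene mode_key []
side heater [(array([252., 255.]), 0.64)]
side proud_tube [(array([214., 227.]), 0.43)]
side start_key_top []
side tube_1 [(array([218., 253.]), 0.57), (array([206., 260.]), 0.52), (array([209., 231.]), 0.49), (array([203., 246.]), 0.49), (array([220., 239.]), 0.45), (array([230., 248.]), 0.42)]
side up_key []
side mode_key [(array([205., 244.]), 0.24)]
wrist heater []
wrist proud_tube []
wrist start_key_top []
wrist tube_1 []
wrist up_key []
wrist mode_key []
```

```bash
python3 - <<'E'
import cv2
for n,(r,c) in {'scene0':(235,300),'side0':(230,250)}.items():
    i=cv2.imread(f'pics/{n}.png'); 
    z=cv2.resize(i[r-75:r+75,c-100:c+100],None,fx=4,fy=4,interpolation=cv2.INTER_CUBIC); cv2.imwrite(f'pics/{n}z.png',z)
E
```

```text
(no output)
```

View pics/scene0.png

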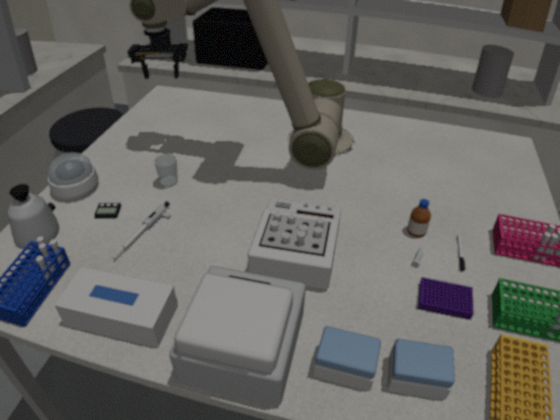

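View pics/side0.png

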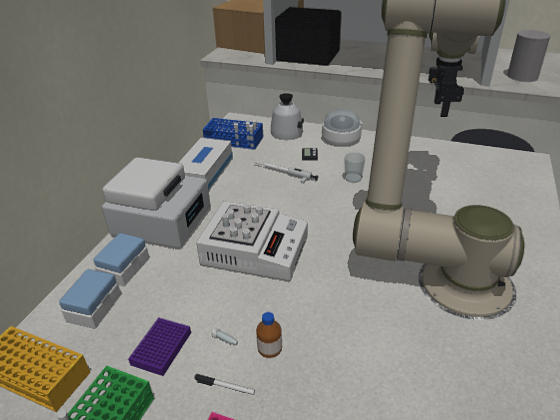

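```bash
sleep 1
```

```text
(no output)
```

View pics/scene0z.png

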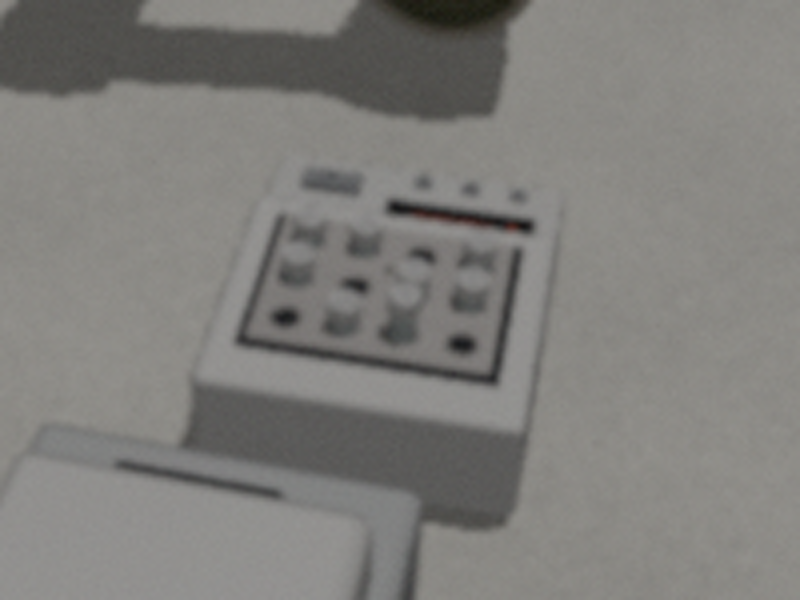

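View pics/side0z.png

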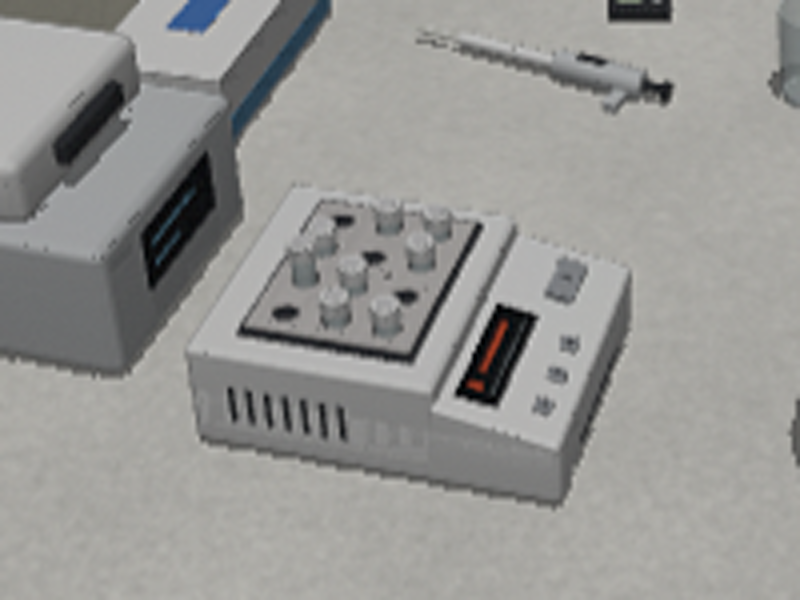

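```bash
cat > fit.py <<'E'
from h import *
from scipy.optimize import least_squares
# (heater xyz mm, scene zoom xy, side zoom xy)
def rowsY(): pass
pts_scene=[((-21,-74+0,94),None)]
S=[((-21,-74,94),(280,214)),((-21,74,94),(521,250)),((95,-74,94),(238,342)),((95,74,94),(496,381)),
   ((130,-100,88),(193,382)),((130,100,88),(527,432)),((-92,-58,71),(333,182)),
   ((73,-54,94),(285,317)),((73,54,94),(461,344)),
   ((-111,3,67),(425,184)),((-111,36,67),(470,190)),((-111,69,67),(518,197))]
T=[((-21,-74,94),(482,224)),((-21,74,94),(413,357)),((95,-74,94),(320,200)),((95,74,94),(240,331)),
   ((-92,-58,71),(567,281)),((73,54,94),(286,313)),((73,-54,94),(342,219)),((1,18,94),(404,297)),
   ((-111,3,67),(570,344)),((-111,36,67),(557,375)),((-111,69,67),(544,405)),((130,100,88),(190,352))]
def model(p,P):
    P=np.array(P,float)/1e3; c,s=np.cos(p[2]),np.sin(p[2])
    return np.array([p[0]+c*P[...,0]-s*P[...,1],p[1]+s*P[...,0]+c*P[...,1],P[...,2]]).T
E
cat > run1.py <<'E'
from fit import *
A=get_image('scene');B=get_image('side')
def res(p,which=(0,1)):
    r=[]
    for k,(im,L,o) in enumerate([(A,S,(160,200)),(B,T,(155,150))]):
        if k not in which: continue
        q=proj(im,model(p,[a for a,_ in L])); t=np.array([[o[0]+b[1]/4,o[1]+b[0]/4] for _,b in L]); r.append((q-t))
    return np.concatenate(r).ravel()
for w in [(0,1),(0,),(1,)]:
    f=least_squares(res,[.5,-.1,0],args=(w,),loss='soft_l1'); print(w,f.x,np.degrees(f.x[2]))
    print(np.round(res(f.x,w).reshape(-1,2),1).tolist())
    for P in [(73,18,128),(-92,-58,71)]: print(P,model(f.x,P))
E
python3 run1.py
```

```text
(0, 1) [0.57404113 0.04531834 0.055301  ] 3.1685136472091138
[[0.1, 1.9], [-0.7, -1.3], [-1.2, 2.0], [-1.4, -0.9], [-0.9, -0.9], [0.1, 0.4], [-1.1, -0.1], [0.1, 0.4], [0.1, 0.7], [-1.7, 0.0], [-1.5, 0.7], [-1.6, 0.7], [-0.0, -2.0], [-0.8, -1.4], [0.3, 0.1], [-1.2, 0.5], [-0.8, -0.4], [0.0, -0.5], [0.6, -0.6], [0.0, -0.2], [-1.0, -0.1], [-1.0, -0.0], [-0.6, -0.1], [-0.7, -2.8]]
(73, 18, 128) [0.64593462 0.06732574 0.128     ]
(-92, -58, 71) [ 0.48538759 -0.01767809  0.071     ]
(0,) [0.57708038 0.0452424  0.05623899] 3.222256513489982
[[0.8, 1.5], [0.1, -1.5], [-0.3, 1.6], [-0.6, -1.2], [0.0, -1.3], [1.0, 0.2], [-0.4, -0.4], [0.9, 0.1], [1.0, 0.4], [-1.0, -0.3], [-0.8, 0.4], [-0.9, 0.4]]
(73, 18, 128) [0.6489532  0.06731723 0.128     ]
(-92, -58, 71) [ 0.48848598 -0.01783716  0.071     ]
(1,) [0.57202173 0.04678628 0.04977141] 2.8516916018288416
[[0.5, -1.4], [-0.3, -1.0], [0.6, 0.8], [-0.9, 0.9], [-0.2, 0.2], [0.4, -0.1], [0.9, -0.0], [0.5, 0.2], [-0.3, 0.3], [-0.4, 0.4], [0.1, 0.3], [-0.4, -2.4]]
(73, 18, 128) [0.64403581 0.0683958  0.128     ]
(-92, -58, 71) [ 0.4830212  -0.01571897  0.071     ]
```

servo_tool:
  plan: "59 -43.1 -4 0 0 12 0;59 -43.1 -4 0 0 12 0;59 -43.1 -4 0 0 12 0;59 -43.1 -4 0 0 12 0;59 -43.1 -4 0 0 12 0;59 -43.1 -4 0 0 12 0;59 -43.1 -4 0 0 12 0;59 -43.1 -4 0 0 12 0"

```text
clock: 1.82
ee_pos: [0.353, -0.2689, 0.2574]
tcp_rot: [[0.998, 0.056, 0.0], [0.056, -0.998, -0.001], [0.0, 0.001, -1.0]]
wrist_force: [0.0, -1.3, 0.1]
finger_gap: 0.419
```

```bash
cat > to.py <<'E'
import sys
from h import *
def to(p,yaw=np.radians(3.2),tilt=0):
    s=telemetry.get_state();R=np.array(s['tcp_rot'])
    n=np.array([-np.sin(tilt),0,np.cos(tilt)]);c,q=np.cos(yaw),np.sin(yaw)
    Rz=np.array([[c,-q,0],[q,c,0],[0,0,1]])
    z=-(Rz@n); y=Rz@np.array([0,-1,0]); x=np.cross(y,z)
    G=np.stack([x,y,z],1)
    w=cv2.Rodrigues(R.T@G)[0].ravel()
    print('t',s['clock'],'pos',np.round(s['ee_pos'],4),'F',np.round(s['wrist_force'],1),'gap',round(s['finger_gap'],3))
    print('shift cm',np.round(R.T@(np.array(p)-s['ee_pos'])*100,2),'rot deg',np.round(np.degrees(w),2))
if __name__=='__main__':
    a=list(map(float,sys.argv[1:])); to(a[:3],*( [np.radians(v) for v in a[3:]]))
E
python3 to.py .60 .04 .28
```

```text
t 1.8167 pos [ 0.353  -0.2689  0.2574] F [ 0.  -1.3  0.1] gap 0.419
shift cm [ 26.39 -29.45  -2.27] rot deg [ 0.03 -0.02  0.01]
```

servo_tool:
  plan: "26.4 -29.4 -2.3 0 0 0 0;26.4 -29.4 -2.3 0 0 0 0;26.4 -29.4 -2.3 0 0 0 0;26.4 -29.4 -2.3 0 0 0 0;26.4 -29.4 -2.3 0 0 0 0;26.4 -29.4 -2.3 0 0 0 0;26.4 -29.4 -2.3 0 0 0 0;26.4 -29.4 -2.3 0 0 0 0"

```text
clock: 2.48
ee_pos: [0.5612, -0.0088, 0.2766]
tcp_rot: [[0.998, 0.057, 0.0], [0.057, -0.998, -0.0], [0.0, 0.0, -1.0]]
wrist_force: [0.1, -1.2, 1.4]
finger_gap: 0.008
```

```bash
python3 to.py .60 .04 .28; python3 - <<'E'
from h import *
im=get_image('wrist'); save(im,'w1'); print(im['world_from_camera'])
E
```

```text
t 2.4833 pos [ 0.5612 -0.0088  0.2766] F [ 0.1 -1.2  1.4] gap 0.008
shift cm [ 4.15 -4.65 -0.34] rot deg [ 0.01 -0.01  0.05]
[[ 5.78352805e-02 -9.62134119e-01 -2.66370078e-01  6.28704606e-01]
 [-9.98326070e-01 -5.58383240e-02 -1.50711809e-02 -4.54134905e-03]
 [-3.73161376e-04  2.66795839e-01 -9.63752998e-01  4.22310991e-01]
 [ 0.00000000e+00  0.00000000e+00  0.00000000e+00  1.00000000e+00]]
```

View pics/w1.png

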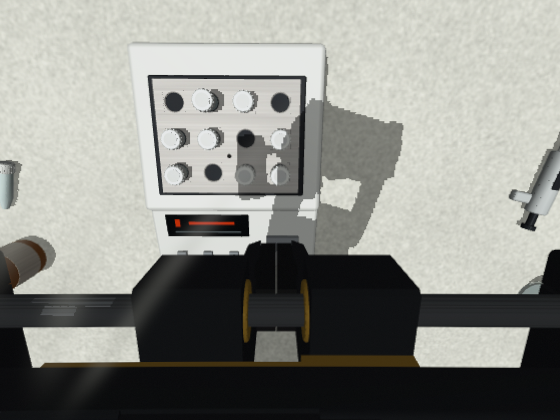

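The picture shows the proud tube in the back row, second from the left (row 100, col 205). The wells are empty at (102,174), (102,280), (138,246) and (172,213).

```bash
cat > run2.py <<'E'
from fit import *
im=get_image('wrist')
print('proud',[(np.round(r['at'],1),round(r['p'],2)) for r in place_of(im,'proud_tube')[:4]])
tt=[(np.round(r['at'],1),round(r['p'],2)) for r in place_of(im,'tube_1')[:10]];print(tt)
print('key',[(np.round(r['at'],1),round(r['p'],2)) for r in place_of(im,'start_key_top')[:4]])
g=cv2.cvtColor(im['color'],cv2.COLOR_RGB2GRAY)
W=[]
for (X,Y),(r,c) in {(73,54):(102,174),(73,-54):(102,280),(37,-18):(138,246),(1,18):(172,213)}.items():
    m=(g[r-14:r+15,c-14:c+15]<60).astype(np.uint8); n,l,s,ce=cv2.connectedComponentsWithStats(m)
    k=l[14,14]; print(X,Y,s[k],ce[k]+[c-14,r-14]); W.append(((X,Y,94),(ce[k]+[c-14,r-14])[::-1]))
caps=[(x,y,115) for x in (1,37,73) for y in (-54,-18,18,54) if (x,y) not in [(73,54),(73,-54),(37,-18),(1,18),(73,18)]]
f=least_squares(lambda p:(proj(im,model(p,[w[0] for w in W]))-np.array([w[1] for w in W])).ravel(),[.575,.045,.055])
print(f.x,np.degrees(f.x[2]),f.fun.round(1))
print('pred caps');print(np.round(proj(im,model(f.x,caps)),1).tolist())
for z in (125,128,131): print(z,proj(im,model(f.x,(73,18,z))).round(1))
for P in [(73,18,128),(-92,-58,71)]: print(P,model(f.x,P).round(4))
E
python3 run2.py; python3 -c "
import cv2
i=cv2.imread('pics/w1.png')[30:215,120:340];cv2.imwrite('pics/w1z.png',cv2.resize(i,None,fx=3.2,fy=3.2,interpolation=cv2.INTER_CUBIC))"
```

```text
proud [(array([106.1, 205.4]), 0.68)]
[(array([105.8, 250.8]), 0.9), (array([177.8, 244.9]), 0.88), (array([175.3, 283. ]), 0.8), (array([178.6, 178.9]), 0.78), (array([145.7, 176.1]), 0.66), (array([146., 210.]), 0.59), (array([144.3, 285.3]), 0.54)]
key [(array([246.4, 287.9]), 0.49)]
73 54 [ 11   8  18  18 248] [179.55241935 104.82258065]
73 -54 [ 11  10  17  17 226] [285.23893805 106.00442478]
37 -18 [ 10  10  18  17 228] [250.40789474 141.79385965]
1 18 [ 12  10  15  15 184] [217.9076087  175.14673913]
[0.57252524 0.0422481  0.05289554] 3.030691206773268 [-0.  -0.2 -0.1  0.2 -0.1  0.2  0.2 -0.2]
pred caps
[[179.5, 284.8], [179.1, 249.3], [178.4, 178.4], [143.3, 285.4], [142.6, 212.2], [142.2, 175.6], [104.4, 248.3]]
125 [[103.4 208.2]]
128 [[103.2 207.5]]
131 [[103.  206.8]]
(73, 18, 128) [0.6445 0.0641 0.128 ]
(-92, -58, 71) [ 0.4837 -0.0205  0.071 ]
```

View pics/w1z.png

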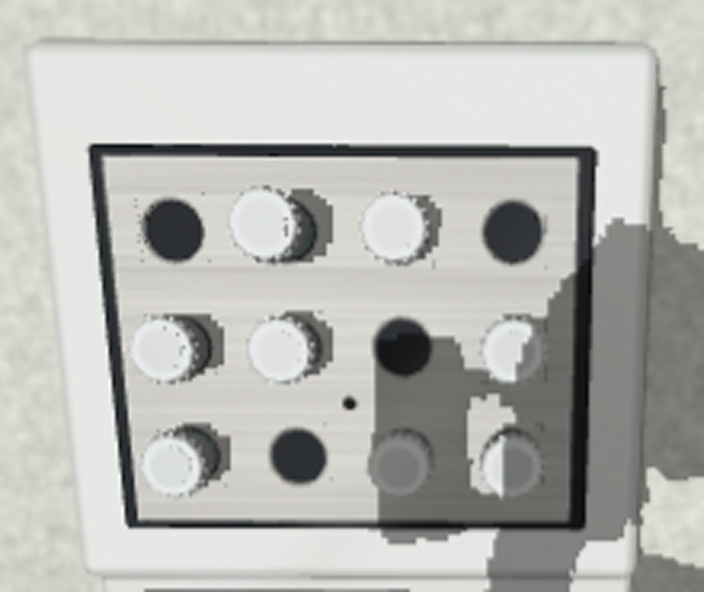

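```bash
python3 to.py .645 .065 .15 3.0
```

```text
t 2.7333 pos [ 0.56   -0.0111  0.2761] F [-0.8 -0.9  0.3] gap 0.001
shift cm [ 8.93 -7.12 12.6 ] rot deg [0.01 0.04 0.25]
```

servo_tool:
  plan: "4.5 -3.6 2 0 0 0.2 0;8.9 -7.1 6 0 0 0.2 0;8.9 -7.1 9 0 0 0.2 0;8.9 -7.1 11 0 0 0.2 0;8.9 -7.1 12.2 0 0 0.2 0;8.9 -7.1 12.6 0 0 0.2 0;8.9 -7.1 12.6 0 0 0.2 0;8.9 -7.1 12.6 0 0 0.2 0"

```text
clock: 3.4
ee_pos: [0.6454, 0.0637, 0.1522]
tcp_rot: [[0.999, 0.051, 0.002], [0.051, -0.999, -0.0], [0.002, 0.0, -1.0]]
wrist_force: [-0.2, 0.1, 0.1]
finger_gap: 0.004
```

```bash
python3 to.py .645 .065 .135 3.0; python3 - <<'E'
from h import *
for n in ['wrist','side','scene']:
    im=get_image(n); save(im,n+'2')
    p=proj(im,telemetry.get_state()['ee_pos'])[0].astype(int); print(p)
    if n!='wrist':
        r,c=p; cv2.imwrite(f'pics/{n}2z.png',cv2.resize(im['color'][r-50:r+50,c-65:c+65,::-1],None,fx=6,fy=6,interpolation=cv2.INTER_CUBIC))
E
```

```text
t 3.4 pos [0.6454 0.0637 0.1522] F [-0.2  0.1  0.1] gap 0.004
shift cm [-0.04 -0.13  1.72] rot deg [ 0.03 -0.14 -0.06]
[257 276]
[207 224]
[225 300]
```

View pics/wrist2.png

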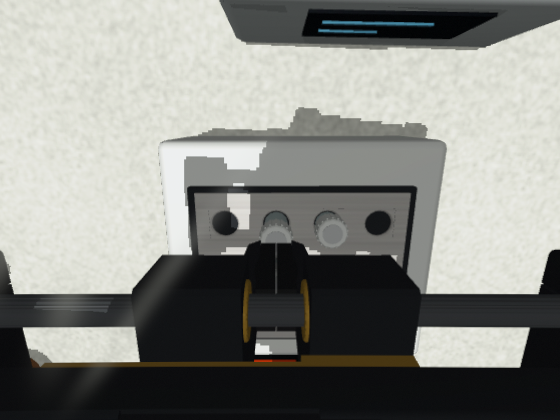

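View pics/side2z.png

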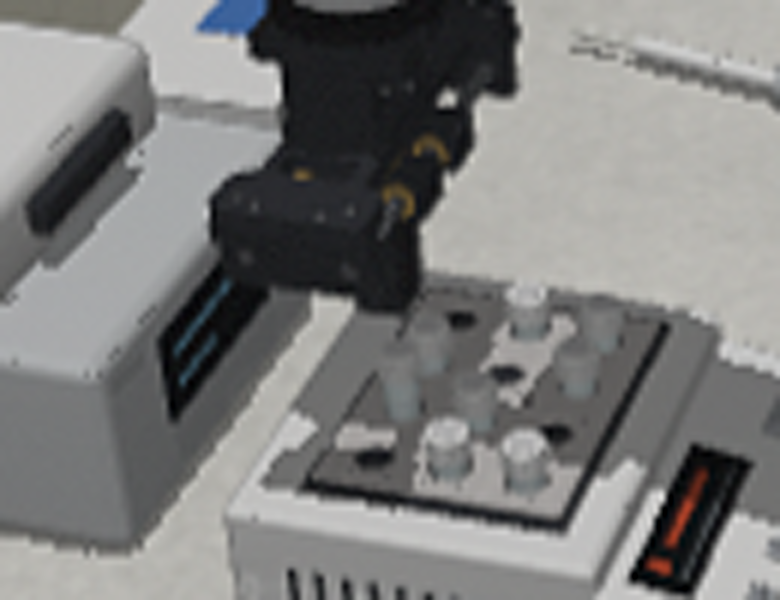

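View pics/scene2z.png

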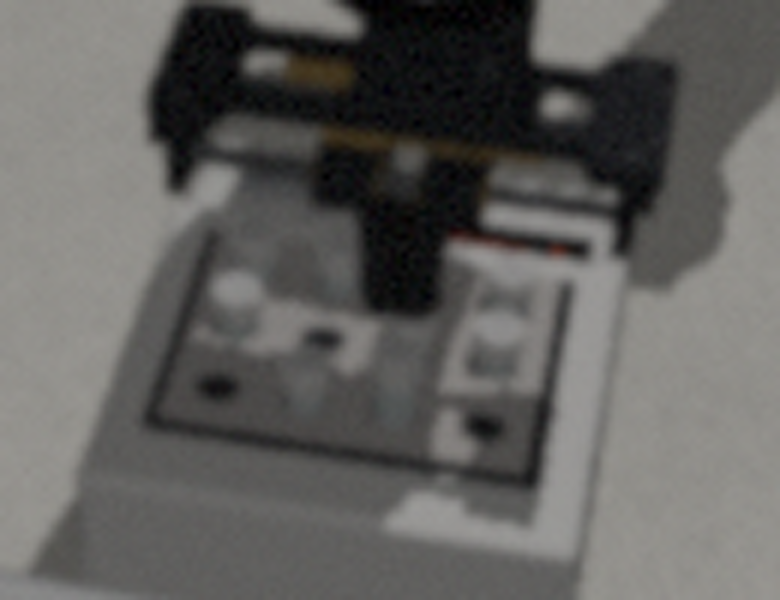

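servo_tool:
  plan: "0 0 0.6 0 0 0 0;0 0 1.2 0 0 0 0;0 0 1.6 0 0 0 0;0 0 1.8 0 0 0 0;0 0 2 0 0 0 0;0 0 2.1 0 0 0 0;0 0 2.2 0 0 0 0;0 0 2.2 0 0 0 0"

```text
clock: 4.22
ee_pos: [0.6451, 0.065, 0.1282]
tcp_rot: [[0.999, 0.053, -0.0], [0.053, -0.999, 0.0], [-0.0, -0.0, -1.0]]
wrist_force: [-0.3, -0.5, -0.1]
finger_gap: 0.006
```

servo_tool:
  plan: "0 0 0.15 0 0 0 0;0 0 0.3 0 0 0 0;0 0 0.45 0 0 0 0;0 0 0.6 0 0 0 0;0 0 0.7 0 0 0 0;0 0 0.8 0 0 0 0;0 0 0.9 0 0 0 0;0 0 0.9 0 0 0 0"

```text
clock: 4.88
ee_pos: [0.6452, 0.065, 0.1192]
tcp_rot: [[0.999, 0.053, 0.0], [0.053, -0.999, 0.0], [0.0, -0.0, -1.0]]
wrist_force: [1.2, 0.4, 0.8]
finger_gap: 0.009
```

servo_tool:
  plan: "0 0 0.1 0 0 0 0;0 0 0.2 0 0 0 0;0 0 0.25 0 0 0 0;0 0 0.3 0 0 0 0;0 0 0.35 0 0 0 0"

```text
clock: 5.3
ee_pos: [0.6452, 0.065, 0.1159]
tcp_rot: [[0.999, 0.053, 0.0], [0.053, -0.999, 0.0], [0.0, -0.0, -1.0]]
wrist_force: [1.4, 0.4, 3.4]
finger_gap: 0.007
```

```bash
python3 - <<'E'
from h import *
print(telemetry.get_state()['wrist_force'],telemetry.get_state()['ee_pos'])
for n in ['wrist','side']:
    im=get_image(n); save(im,n+'3')
    p=proj(im,telemetry.get_state()['ee_pos'])[0].astype(int)
    r,c=p; cv2.imwrite(f'pics/{n}3z.png',cv2.resize(im['color'][r-50:r+50,c-65:c+65,::-1],None,fx=6,fy=6,interpolation=cv2.INTER_CUBIC))
    print(telemetry.get_state()['wrist_force'])
E
```

```text
[1.43872902 0.39515828 3.44361877] [0.64522509 0.06499829 0.11585182]
[1.45982412 0.38523909 2.42987893]
[0.6862169  0.61045069 3.31999734]
```

View pics/side3z.png

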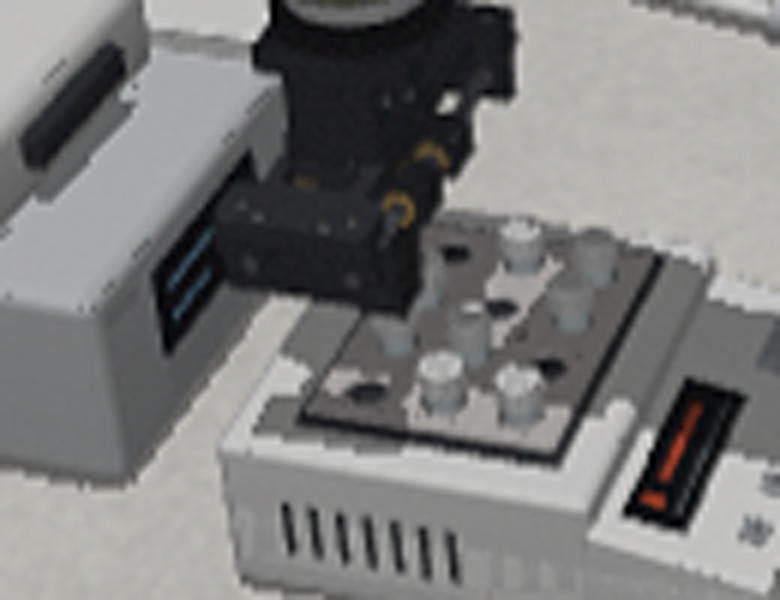

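View pics/wrist3z.png

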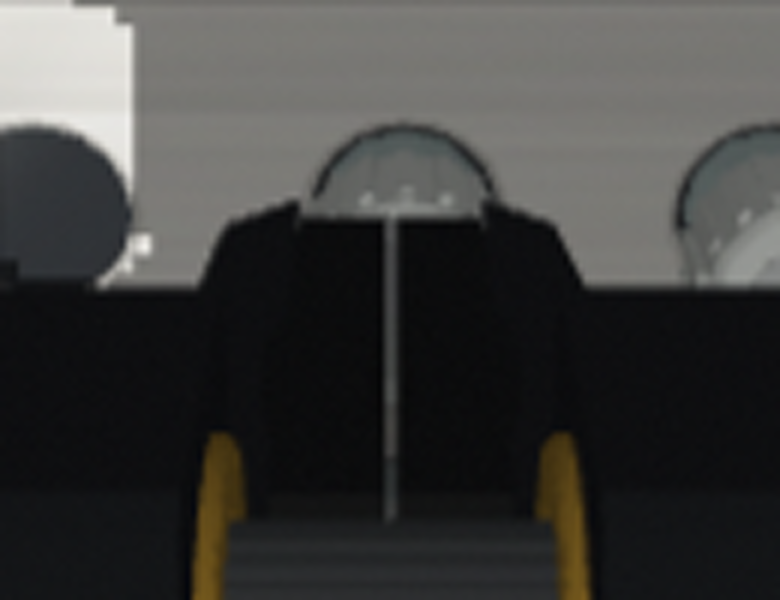

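Contact is made at about 3 N and the tip is centred on the cap. I'll press on to the stop.

servo_tool:
  plan: "0 0 0.05 0 0 0 0;0 0 0.1 0 0 0 0;0 0 0.13 0 0 0 0;0 0 0.15 0 0 0 0;0 0 0.15 0 0 0 0"

```text
clock: 5.82
ee_pos: [0.6452, 0.065, 0.1154]
tcp_rot: [[0.999, 0.053, 0.001], [0.053, -0.999, -0.0], [0.001, 0.0, -1.0]]
wrist_force: [-0.6, 0.1, 9.5]
finger_gap: 0.007
```

servo_tool:
  plan: "0 0 0.05 0 0 0 0;0 0 0.05 0 0 0 0;0 0 0.05 0 0 0 0"

```text
clock: 6.07
ee_pos: [0.6452, 0.065, 0.1154]
tcp_rot: [[0.999, 0.053, 0.002], [0.053, -0.999, -0.0], [0.001, 0.0, -1.0]]
wrist_force: [-2.6, 0.1, 12.1]
finger_gap: 0.005
```

servo_tool:
  plan: "0 0 -1 0 0 0 0;0 0 -4 0 0 0 0;0 0 -8 0 0 0 0;-4 1 -12 0 0 0 0;-8 4 -16 0 0 0 0;-12 7 -16.5 0 0 0 0;-13 7 -16.5 0 0 0 0;-13 7 -16.5 0 0 0 0"

```text
clock: 6.73
ee_pos: [0.5157, -0.0135, 0.2813]
tcp_rot: [[0.999, 0.051, 0.001], [0.051, -0.999, -0.001], [0.001, 0.001, -1.0]]
wrist_force: [0.3, 0.2, 1.0]
finger_gap: 0.001
```

```bash
python3 - <<'E'
from h import *
print(telemetry.get_state()['ee_pos'])
for n in ['wrist','side']:
    im=get_image(n); save(im,n+'4')
    print([(np.round(r['at'],1),round(r['p'],2)) for r in place_of(im,'start_key_top')[:3]])
    p=proj(im,[.61,.05,.1])[0].astype(int);r,c=p
    a,b=(50,65) if n=='side' else (110,145)
    cv2.imwrite(f'pics/{n}4z.png',cv2.resize(im['color'][max(r-a,0):r+a,max(0,c-b):c+b,::-1],(780,600),interpolation=cv2.INTER_CUBIC))
E
```

```text
[ 0.51565086 -0.01352402  0.28134033]
[(array([203.5, 278.9]), 0.55)]
[(array([223.4, 293.3]), 0.56), (array([229.4, 244.8]), 0.4)]
```

View pics/side4z.png

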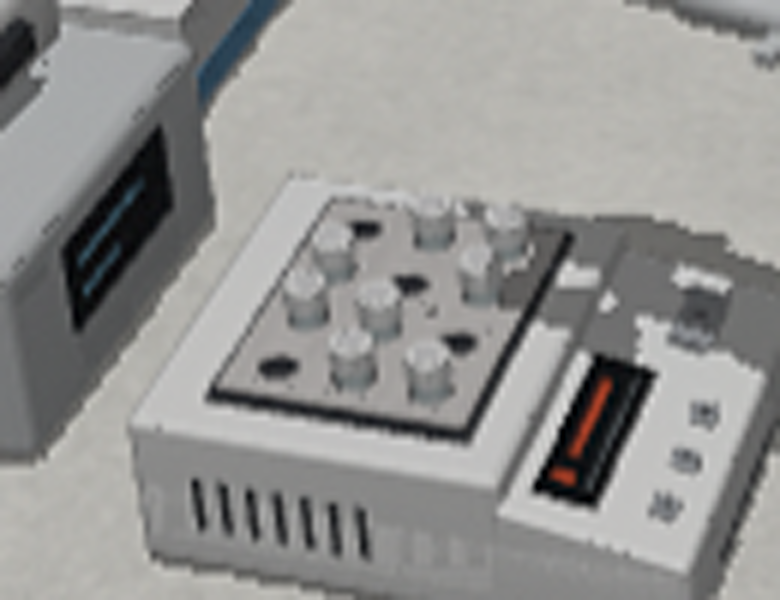

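View pics/wrist4.png

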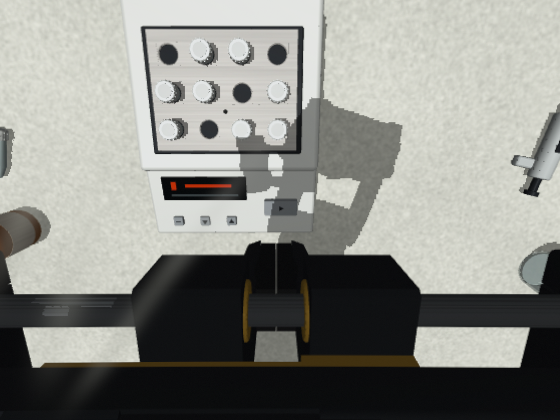

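The pressed tube is now level with its neighbours. In the wrist picture the start key is at about (207,281). Next I locate it precisely.

```bash
python3 - <<'E'
from h import *
im=get_image('wrist'); save(im,'w5')
for r in place_of(im,'start_key_top')[:2]: print(r['at'],r['p'],onz(im,r['at'],.071).round(4))
cv2.imwrite('pics/w5z.png',cv2.resize(im['color'][150:250,200:330,::-1],(780,600),interpolation=cv2.INTER_CUBIC))
print(proj(im,[.4837,-.0205,.071]),proj(im,[.4854,-.0177,.071]))
E
python3 to.py .475 -.019 .1 3 10
```

```text
[214.6, 279.3] 0.74 [ 0.4796 -0.0174  0.071 ]
[[211.50750414 282.10759518]] [[210.02935424 279.86331089]]
t 7.0333 pos [ 0.5197 -0.0112  0.2778] F [ 0.2 -0.7 -0. ] gap 0.005
shift cm [-4.48  0.56 17.79] rot deg [-0.05 10.1   0.08]
```

View pics/w5z.png

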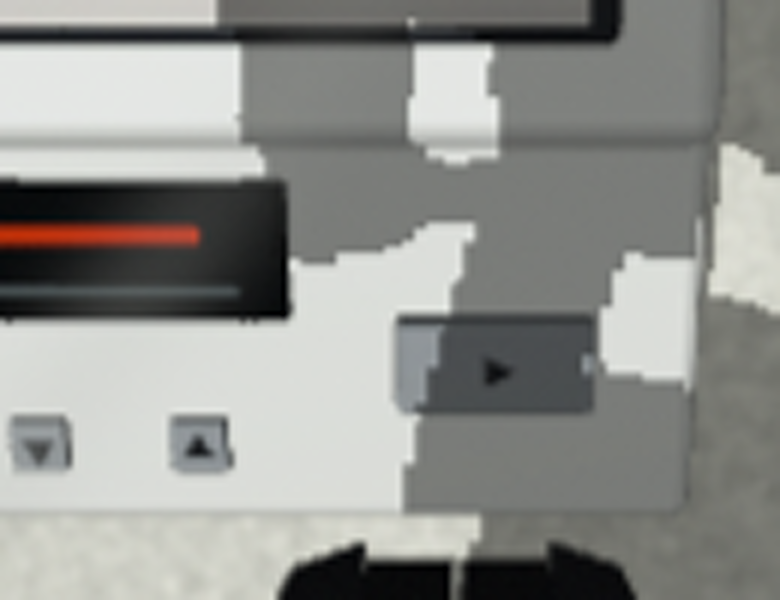

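```bash
python3 to.py .4736 -.0205 .130 3 10
```

```text
t 7.0333 pos [ 0.5197 -0.0112  0.2778] F [ 0.2 -0.7 -0. ] gap 0.005
shift cm [-4.63  0.7  14.79] rot deg [-0.05 10.1   0.08]
```

servo_tool:
  plan: "-2 0.3 3 0 5 0 0;-4.6 0.7 6 0 10 0 0;-4.6 0.7 9 0 10 0 0;-4.6 0.7 12 0 10 0 0;-4.6 0.7 14 0 10 0 0;-4.6 0.7 14.8 0 10 0 0;-4.6 0.7 14.8 0 10 0 0;-4.6 0.7 14.8 0 10 0 0"

```text
clock: 7.7
ee_pos: [0.4743, -0.021, 0.1311]
tcp_rot: [[0.983, 0.054, 0.173], [0.053, -0.999, 0.009], [0.174, -0.0, -0.985]]
wrist_force: [0.1, -0.5, 0.5]
finger_gap: 0.005
```

```bash
python3 - <<'E'
from h import *
im=get_image('wrist'); save(im,'w6')
cv2.imwrite('pics/w6z.png',cv2.resize(im['color'][150:350,150:410,::-1],(780,600),interpolation=cv2.INTER_CUBIC))
E
python3 to.py .4806 -.020 .0901 3 10
```

```text
t 7.75 pos [ 0.4744 -0.0212  0.1316] F [-0.6 -0.4  0.5] gap 0.004
shift cm [-0.11 -0.08  4.2 ] rot deg [ 0.01 -0.08  0.07]
```

View pics/w6z.png

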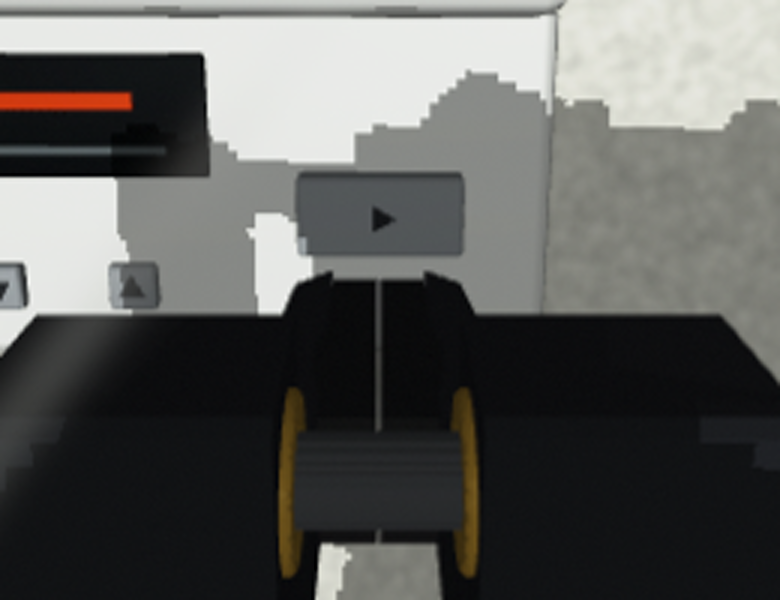

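servo_tool:
  plan: "-0.1 -0.1 2.5 0 0 0 0;-0.1 -0.1 4 0 0 0 0;-0.1 -0.1 4.8 0 0 0 0;-0.1 -0.1 5.3 0 0 0 0;-0.1 -0.1 5.5 0 0 0 0;-0.1 -0.1 5.6 0 0 0 0;-0.1 -0.1 5.6 0 0 0 0"

```text
clock: 8.33
ee_pos: [0.4824, -0.0198, 0.0761]
tcp_rot: [[0.983, 0.053, 0.174], [0.052, -0.999, 0.009], [0.175, 0.0, -0.985]]
wrist_force: [0.3, 0.8, 0.1]
finger_gap: 0.001
```

```bash
python3 - <<'E'
from h import *
im=get_image('wrist'); save(im,'w7')
cv2.imwrite('pics/w7z.png',cv2.resize(im['color'][150:350,150:410,::-1],(780,600),interpolation=cv2.INTER_CUBIC))
E
python3 to.py .4847 -.020 .06706 3 10
```

```text
t 8.3833 pos [ 0.4824 -0.0198  0.0762] F [0.9 0.6 0.6] gap 0.004
shift cm [0.07 0.03 0.94] rot deg [ 0.02 -0.06  0.03]
```

View pics/w7z.png

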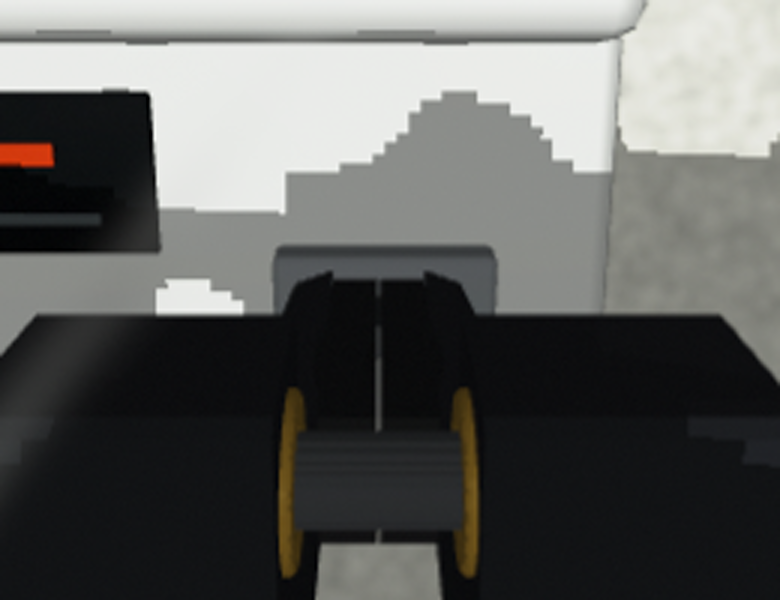

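servo_tool:
  plan: "0.1 0 0.3 0 0 0 0;0.1 0 0.5 0 0 0 0;0.1 0 0.7 0 0 0 0;0.1 0 0.8 0 0 0 0;0.1 0 0.9 0 0 0 0;0.1 0 0.95 0 0 0 0;0.1 0 1 0 0 0 0;0.1 0 1 0 0 0 0"

```text
clock: 9.05
ee_pos: [0.4851, -0.0197, 0.0672]
tcp_rot: [[0.983, 0.053, 0.175], [0.052, -0.999, 0.008], [0.175, 0.001, -0.984]]
wrist_force: [-5.6, 0.5, 18.3]
finger_gap: 0.004
```

The key bottomed out at z 0.0672 against an expected 0.0671, with 18 N. Releasing along the normal.

servo_tool:
  plan: "0 0 -0.4 0 0 0 0;0 0 -1.5 0 0 0 0;0 0 -4 0 0 0 0;0 0 -8 0 0 0 0;-1 0 -12 0 0 0 0;-2 0 -16 0 0 0 0;-3 0 -19 0 0 0 0;-3 0 -19 0 0 0 0"

```text
clock: 9.72
ee_pos: [0.422, -0.0232, 0.2526]
tcp_rot: [[0.982, 0.053, 0.181], [0.053, -0.999, 0.006], [0.181, 0.004, -0.983]]
wrist_force: [0.1, -1.0, 0.7]
finger_gap: 0.006
```

```bash
python3 - <<'E'
from h import *
for n in ['wrist','side']:
    im=get_image(n); save(im,n+'8')
    p=proj(im,[.57,.045,.1])[0].astype(int);r,c=p
    a,b=(50,65)
    if n=='side': cv2.imwrite(f'pics/{n}8z.png',cv2.resize(im['color'][r-a:r+a,c-b:c+b,::-1],(780,600),interpolation=cv2.INTER_CUBIC))
s=telemetry.get_state();print(s['ee_pos'],s['wrist_force'],s['clock'])
E
```

```text
[ 0.42217369 -0.02295639  0.24813123] [-1.07313863  0.28623067  0.42413739] 9.8167
```

View pics/side8z.png

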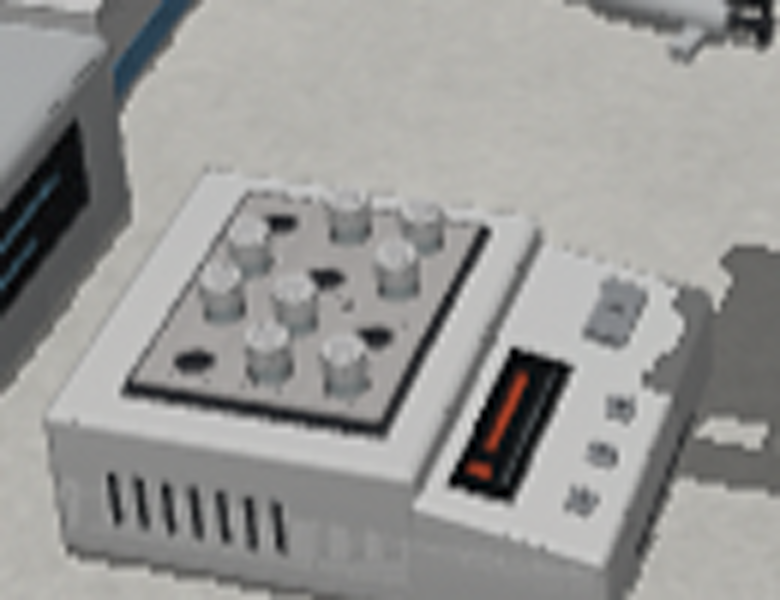

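View pics/wrist8.png

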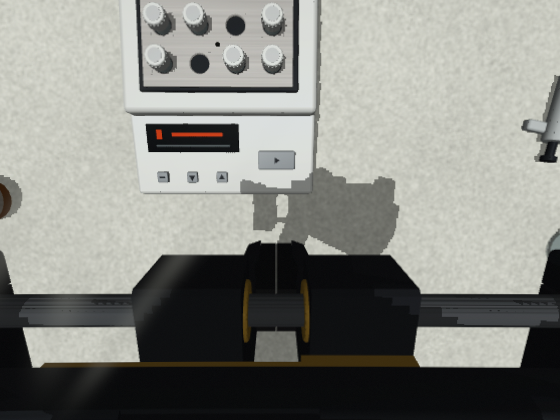

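All eight caps look level, the key is back up, and the hand is clear.

```bash
python3 -c "
from h import *
job.job_done()"
```

```text
the job is handed in; nothing more can be done
```

The proud tube is fully home and the start key has been pressed right down and released. I handed the job in at about 9.8 s of the 35 s allowed.

- **Tube:** It was in the back row, second from the left as the robot sees it. I pressed it straight down by its cap with the shut fingertips. It slid at about 3 N and stopped dead with the fingertips at 115.4 mm, nominal 115 mm. The force there rose to 12 N with no further movement. The side picture afterwards shows all eight caps level.
- **Start key:** I pressed it along the panel's normal. It stopped at the expected full-down height (67.2 mm, expected 67.1 mm) with about 19 N on it. That is well over the 3.5 N it needs. The last pictures show it back up.
- **Everything else:** I saw no contact with the other tubes or the small keys. The hand finished about 0.25 m above the bench with only sensor noise on the wrist force.
- **Disagreements:** The three cameras' fits of the heater's position differed by about 3 to 5 mm. The network's position for the start key was about 4 mm off the picture in x. I went by the picture and the wrist-camera fit, rechecked the alignment before each press, and found no failed checks.

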